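# Walk a stone block round to the fence

## Robot

A 6-joint arm with a two-finger parallel gripper is mounted at the origin on the work surface. World frame = base frame: x ahead of the robot, y to its left, z up, the work surface at z = 0. Lengths are in m, angles in rad, forces in N, time in s.
With the tool pointing down it reaches from about 0.25 to 0.775 m from the base axis. Payload 4 kg.
Tool frame: the origin (TCP) lies midway between the tips of the shut fingers; the grasp point (between the pads) lies 19 mm behind it; z points along the fingers, y is the direction in which the jaws open and shut (so a half turn about z gives the same grasp; the last joint's range is limited). The gripper opens to 85 mm and grips with 20 to 120 N. Pads are 22 mm wide; open, the fingers measure 114 mm over their backs; the gripper's body (76 mm by 85 mm) begins 54 mm behind the grasp point. The pads swing forward as they close: fully open they stand 13 mm farther back than shut.
Start: joints at [-1.281, 0.087, 1.371, -0, 1.684, -0.103], TCP at [0.211, -0.508, 0.231] pointing down, gripper open.
Joint ranges: [-3.1, 3.1], [-0.76, 2.03], [0.27, 2.55], [-1.08, 4.22], [0.17, 2.65], [-2.57, 2.57]. Speed limits (rad/s): [2.79, 2.79, 3.14, 3.14, 3.14, 3.14].

## Interface

Orientations are given as a unit quaternion [x, y, z, w].
In Python, from rig import observe, grab_frame, camera_model, hand_in gives the robot as it stands.
- The arm moves only by the tool servo_tool, never from a script. Its argument "motion" is a list of rows, each an object with "travel": the shift along the tool's x, y, z each as a share of 400 mm, from -1 to 1, a list of three; "rot": the turn, a rotation vector about the tool's x, y, z each as a share of 0.15 rad, from -1 to 1, a list of three. In form: [{"travel": [x, y, z], "rot": [rx, ry, rz]}, ...]. A call has 1 to 5 rows; each row shifts and turns the commanded pose from where the row before left it, along the tool's axes as they then stand; what a row does not reach is not made up. A row lasts 1/10 s, in which the tool goes at most 50 mm and 8.59 degrees, less where a joint would pass 70% of its speed; a pose out of reach is approached as far as the arm can. A call with a number of a shift or a turn outside -1 to 1 is refused whole. A call with a gripper value outside its range is refused whole. "gripper" is the closure in counts, from 0 (fully open) to 255 (shut), set as the call begins (left out, the last holds). The fingers move at their own pace and stop on an object; "squeeze" is the grip in N (left out, the last holds). Time passes only in rows, so rows that do not move let the fingers close. It gives the time, the measured TCP pose, the force and the opening at its end, in the units of the state.
- observe(): the state, without advancing time (a new reading comes with each control period).
- grab_frame(name): name is "side" or "top" or "wrist"; returns the picture (480x640x3 uint8, red, green, blue); there is no depth.
- camera_model(name): a dict with "fx", "fy", "cx", "cy" (pixels), "R" (3x3) and "t" (3): a world point X has camera coordinates R X + t; the wrist camera has in their place "T_tool_cam" (4x4, takes a point from camera to tool coordinates, whose origin is the TCP and whose axes are the flange's). Camera axes: x right, y down, z forward; pixel columns grow to the right and rows downward; lengths in m; the calibration is good to about 2 mm. The wrist camera is an equidistant fisheye: a pixel r from the principal point sees the ray r / f radians off the axis. A picture is of the moment at which its call begins: read the wrist's pose just before it. camera_model takes no time and is no camera call.
- hand_in(): hands the job in, once; it reports no verdict.
The state is a dict: "time": time; "joint_pos": joint angles; "qd": joint speeds; "effort": joint torques, N m; "position": TCP position; "tool_rot": TCP orientation; "contact_force": force on the tool from outside, world axes, zero at the start; "wrist_torque": the same for the moment, N m; "width": opening from 0.0 (shut) to 1.0 (fully open).
Only numpy, scipy, OpenCV 4.12 (cv2) and the standard library are available. Lean on these libraries where they do the work, as an engineer would, in place of code of your own. Each camera call takes 0.05 s, during which the arm holds its last target. There are 200 camera calls.

## Task

Turn the heavy carved stone block and bring it up to the steel fence by pushing it along the bench with the fingers, nudging one corner and then another, until either of its two long sides lies flat against the face of the fence and neither end sticks out past the fence's ends. Push gently; do not lift, tip or grip the block, and leave the hammer, chisel and tin where they are.

Things in the scene. Friction and masses are not known exactly. Their poses are not given: they have to be found in the camera images.
- block: Grey-green stone block, carved border and roundel on top, 140 mm long (its y), 100 mm wide (its x), 40 mm high, 0.9 to 1.3 kg, loose, too wide to grip. Takes about 4 to 15 N to slide; turns when pushed off its middle. Origin: centre of the underside, z up. Both long sides are alike. It starts off the fence, its length within 40 degrees of square to the fence.
- fence: Fixed steel angle, 230 mm long, 45 mm high; upright 10 mm thick, behind it a foot (8 mm high, to 41 mm behind the face) and two gussets. Origin: middle of the working face at bench height; y along the face (ends at -115 and +115 mm), x square to it, away from the block (block at negative x), z up. Its place and angle vary; it does not move.
- hammer: Bystander: hammer about 220 mm long lying loose to the right of the block (fence's -y side). Origin under its middle, x along the handle towards the head.
- chisel: Bystander: steel stone chisel, 158 mm long, 14 mm thick bar with a 22 mm wide blade, lying loose to the left of the block (fence's +y side). Origin under the bar's middle, x along it towards the blade.
- tin: Bystander: open metal tin, 68 mm across and 65 mm high, standing loose behind the fence. Origin at the centre of its underside.
There are look-alikes about, which are no part of the job. Several things look just like the block: the one meant starts farthest to the robot's left.

How it is judged:
At the end, for the whole second after the job is handed in: A long side of the block is flat against the fence (within 2.6 degrees, block centre within 54.5 mm of the fence face, that is a gap of at most 4.5 mm), both block ends lie within the fence's length (block centre within 45 mm of the fence's middle), and the block rests on the bench, still (angle between the y axis of block and the y axis of fence, either way round below 0.045 rad and x of block in the frame of fence between -0.0545 and -0.045 m and y of block in the frame of fence between -0.045 and 0.045 m and height (world z) of block below 0.004 m and linear speed of block below 0.01 m/s); the robot touches nothing.
It fails at once if the block is lifted (more than 10 mm) or tipped (more than 7 degrees) (height (world z) of block above 0.01 m or angle between block's own z axis and vertical above 0.12 rad).
It fails at once if the block is knocked along fast (over 0.4 m/s) (linear speed of block above 0.4 m/s).
It fails at once if the hammer, chisel or tin is moved by more than 20 mm (distance of any of hammer, chisel, tin from where it was at the start of the episode above 0.02 m).
It also fails if it takes over 72 s, if anything falls off the work surface, if the arm or the gripper's body presses on something with over 40 N, if the wrist force passes 120 N, or if a joint passes its speed limit or range.

## Working session

There is one attempt and no reset: what is moved stays moved. The work goes in short steps, Python scripts to look and compute and a tool call to move; the robot and the scene stay as the last step left them, time stands still between calls to the robot, and variables do not carry over. Pictures are saved under pics/ and viewed, about 8 in all and at most 12, crops included, and the job is handed in when it is done.

Besides the shell and the picture viewer there is one more tool, called after ">>>" by a JSON object that holds its "name" and its "arguments". servo_tool: Moves the arm, as the interface text tells. Its arguments: {"type":"object","properties":{"motion":{"type":"array","items":{"type":"object","properties":{"travel":{"type":"array","items":{"type":"number","minimum":-1,"maximum":1}},"rot":{"type":"array","items":{"type":"number","minimum":-1,"maximum":1}}}}},"gripper":{"type":"number"},"squeeze":{"type":"number"}},"required":["motion"]}

```bash
ls; mkdir -p pics; python3 - <<'E'
from rig import *
import cv2
print(observe())
for n in("top","side"):
    cv2.imwrite(f"pics/{n}0.png",grab_frame(n)[:,:,::-1]); print(camera_model(n))
E
```

```text
pics
{'time': 0.0, 'joint_pos': array([-1.28110231e+00,  8.79507372e-02,  1.37231550e+00,  7.18354748e-06,
        1.68361241e+00, -1.03093100e-01]), 'qd': array([ 0.00045564,  0.00270604, -0.00034853, -0.0004851 , -0.00074117,
       -0.00245521]), 'effort': array([-6.47746001e-04, -3.51868808e+01, -3.13274860e+01, -1.27939957e-04,
        1.06955896e-02, -1.78062970e-05]), 'position': array([ 0.21037194, -0.50761118,  0.23011041]), 'tool_rot': array([ 9.80775973e-01,  1.95133760e-01, -1.02933551e-04, -1.13835757e-03]), 'contact_force': array([-0.35672416,  0.21430029, -0.04442454]), 'wrist_torque': array([-0.01371238, -0.03425661, -0.05845009]), 'width': 1.0020729103142456}
{'fx': 547.2172034764445, 'fy': 547.2172034764445, 'cx': 314.42850559200247, 'cy': 233.2510633726423, 'R': array([[ 0.02697559, -0.99950778,  0.0160163 ],
       [-0.99075733, -0.02886327, -0.13253989],
       [ 0.13293693, -0.01229292, -0.99104826]]), 't': array([-0.1203587 ,  0.54481083,  1.2998696 ])}
{'fx': 455.55423872430754, 'fy': 455.55423872430754, 'cx': 320.2375102610529, 'cy': 231.92978527975905, 'R': array([[-0.98619137, -0.16495028, -0.01476462],
       [-0.1169218 ,  0.75662496, -0.64331016],
       [ 0.11728547, -0.63270062, -0.76546329]]), 't': array([0.54140392, 0.16933541, 1.01563033])}
```

View pics/top0.png

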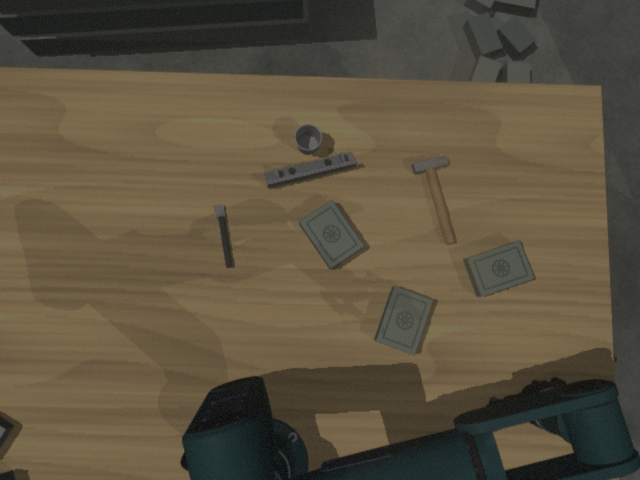

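View pics/side0.png

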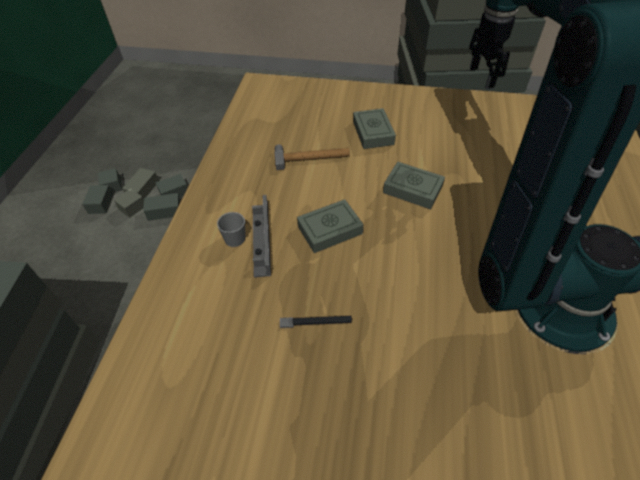

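The top view (up is +x, left is +y) shows the target block at about (333,235), the leftmost of three look-alikes. The fence is at (311,170) with the tin behind it, the chisel at (226,237) and the hammer at (437,200). Next I'll enlarge it to read the corners.

```bash
python3 - <<'E'
import cv2
im=cv2.imread("pics/top0.png")[145:275,210:380]
cv2.imwrite("pics/crop0.png",cv2.resize(im,None,fx=4.6,fy=4.6,interpolation=cv2.INTER_CUBIC))
E
```

```text
(no output)
```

View pics/crop0.png

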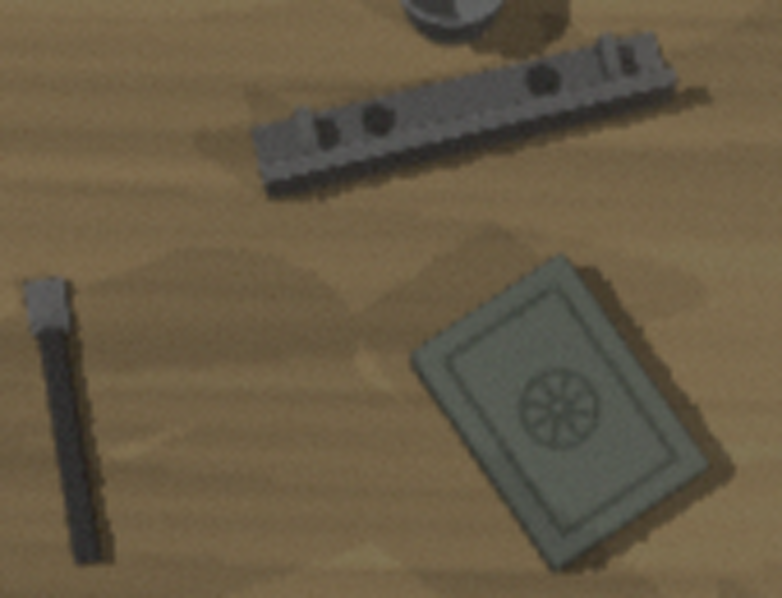

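```bash
cat > h.py <<'E'
import numpy as np
from rig import *
def w(name,uv,z):
    m=camera_model(name);R,t=m["R"],m["t"];C=-R.T@t
    d=R.T@np.array([(uv[0]-m["cx"])/m["fx"],(uv[1]-m["cy"])/m["fy"],1])
    return C+d*(z-C[2])/d[2]
def rect(c):  # top corners A,B,D,C in order -> centre, long-axis angle, sides
    c=np.array(c)[:,:2]; e=[c[(i+1)%4]-c[i] for i in range(4)]
    s=[(e[0]-e[2])/2,(e[1]-e[3])/2]; L=max(s,key=np.linalg.norm)
    return c.mean(0),np.degrees(np.arctan2(L[1],L[0])),[np.linalg.norm(x) for x in s]
E
python3 - <<'E'
from h import *
np.set_printoptions(precision=4,suppress=True)
f=lambda x,y:(210+x/4.6-.4,145+y/4.6-.4)
print("block",rect([w("top",f(*p),.04) for p in[(563,253),(412,357),(557,561),(708,465)]]))
for z,a,b in((.045,(263,178),(677,88)),(0,(272,198),(678,102))):
    P,Q=w("top",f(*a),z),w("top",f(*b),z); d=P-Q
    print("fence",z,P,Q,(P+Q)/2,np.linalg.norm(d),np.degrees(np.arctan2(d[1],d[0])))
for n,a,b in(("chisel",(45,285),(88,560)),): print(n,w("top",f(*a),.01),w("top",f(*b),.01))
print("hammer head",w("top",(415,168),.02),w("top",(448,160),.02),w("top",(452,242),.02))
print("tin",w("top",(310,133),.065)); print("others",w("top",(392,290),.04),w("top",(378,345),.04))
m=camera_model("wrist");print(m)
E
```

```text
block (array([ 0.5485, -0.1462]), np.float64(-143.91964412416965), [np.float64(0.09663294249949023), np.float64(0.1349067115137667)])
fence 0.045 [0.6672 0.0154 0.045 ] [ 0.7235 -0.205   0.045 ] [ 0.6954 -0.0948  0.045 ] 0.2274478458513959 104.3106066348543
fence 0 [0.6663 0.0136 0.    ] [ 0.7276 -0.2097  0.    ] [ 0.6969 -0.0981  0.    ] 0.2314777202158712 105.35056218558353
chisel [0.6121 0.1343 0.01  ] [0.4631 0.1038 0.01  ]
hammer head [ 0.7237 -0.3544  0.02  ] [ 0.7471 -0.4381  0.02  ] [ 0.5383 -0.4469  0.02  ]
tin [ 0.7918 -0.0871  0.065 ]
others [ 0.4151 -0.2956  0.04  ] [ 0.284  -0.2634  0.04  ]
{'fx': 371.64829954431775, 'fy': 371.64829954431775, 'cx': 316.65853871317006, 'cy': 242.02273986338488, 'T_tool_cam': array([[ 0.0004, -0.946 , -0.324 ,  0.0833],
       [ 1.    ,  0.0001,  0.0007, -0.0007],
       [-0.0006, -0.324 ,  0.946 , -0.1431],
       [ 0.    ,  0.    ,  0.    ,  1.    ]])}
```

>>> {"name": "servo_tool", "arguments": {"motion": [{"travel":[0,0,0],"rot":[0,0,0.9]},{"travel":[0.095,-0.05,0],"rot":[0,0,0]},{"travel":[0.095,-0.05,0],"rot":[0,0,0]},{"travel":[0.095,-0.05,0],"rot":[0,0,0]},{"travel":[0.095,-0.05,0],"rot":[0,0,0]}], "gripper": 255}}

```text
time: 0.6
position: [0.3378, -0.3907, 0.2307]
tool_rot: [0.992, 0.128, -0.0, -0.0]
contact_force: [-0.1, 0.2, 1.3]
width: 0.14
```

```bash
cat >> h.py <<'E'
O=np.array([.696,-.0965]);TH=np.radians(14.8);RF=np.array([[np.cos(TH),-np.sin(TH)],[np.sin(TH),np.cos(TH)]])
def toF(p): return RF.T@(np.array(p)[:2]-O)*1000
def tool():
    from scipy.spatial.transform import Rotation as Ro
    o=observe();M=Ro.from_quat(o["tool_rot"]).as_matrix();p=o["position"]
    print("t",round(o["time"],2),"F mm",toF(p).round(1),"z",round(p[2]*1000,1),"yaw err",round(np.degrees(np.arctan2(M[1,0],M[0,0]))-14.8,2),"tilt",M[:2,2].round(4),"force",o["contact_force"].round(1))
    return M,p
def block(img=None,save=None):
    import cv2
    im=grab_frame("top") if img is None else img
    hsv=cv2.cvtColor(im,cv2.COLOR_RGB2HSV).astype(int); r,g,b=[im[...,i].astype(int) for i in range(3)]
    m=((g-r>2)&(abs(g-b)<25)&(hsv[...,2]>60)&(hsv[...,2]<150)).astype(np.uint8)
    m=cv2.morphologyEx(m,cv2.MORPH_CLOSE,np.ones((5,5),np.uint8)); m=cv2.morphologyEx(m,cv2.MORPH_OPEN,np.ones((5,5),np.uint8))
    cs,_=cv2.findContours(m,cv2.RETR_EXTERNAL,cv2.CHAIN_APPROX_NONE)
    out=[]
    for c in cs:
        if cv2.contourArea(c)<800: continue
        q=c[:,0,:].astype(float); P=np.array([toF(w("top",x,.04)) for x in q],np.float32)
        (cx,cy),(a,bb),ang=cv2.minAreaRect(P)
        if a>bb: ang+=90
        out.append((round(cx,1),round(cy,1),round((ang+90)%180,1),round(min(a,bb),1),round(max(a,bb),1)))
    print("blocks F (x,y,u-angle,w,l):",out)
    if save: cv2.imwrite(save,im[120:360,160:480,::-1].repeat(2,0).repeat(2,1))
E
python3 - <<'E'
from h import *
import cv2
tool(); block(cv2.imread("pics/top0.png")[:,:,::-1].copy())
im=cv2.imread("pics/top0.png"); print(im[235,345],im[225,325],im[215,260],im[400,230])
E
```

```text
t 0.6 F mm [-421.4 -192.9] z 230.7 yaw err -0.07 tilt [-0.0004  0.0008] force [-0.1  0.2  1.3]
blocks F (x,y,u-angle,w,l): [(-398.1, -130.1, 148.4, 99.1, 132.6), (-331.1, -391.4, 95.3, 96.1, 136.0), (-156.0, -9.4, 21.1, 98.4, 136.9), (257.0, -569.3, 82.0, 108.7, 181.5)]
[80 90 87] [82 91 85] [ 66  90 104] [24 27 25]
```

>>> {"name": "servo_tool", "arguments": {"motion": [{"travel":[0.095,-0.05,0.05],"rot":[0,0,0]},{"travel":[0.095,-0.05,0.05],"rot":[0,0,0]},{"travel":[0.095,-0.05,0.05],"rot":[0,0,0]},{"travel":[0.095,-0.05,0.05],"rot":[0,0,0]},{"travel":[0.0,0.0,0.05],"rot":[0,0,0]}]}}

```text
time: 1.1
position: [0.4666, -0.2718, 0.1299]
tool_rot: [0.991, 0.132, 0.001, -0.001]
contact_force: [-0.7, -1.1, -0.6]
width: -0.005
```

```bash
python3 -c "
from h import *
tool()"
```

```text
t 1.1 F mm [-266.6 -110.9] z 129.9 yaw err 0.33 tilt [0.0009 0.0024] force [-0.7 -1.1 -0.6]
```

>>> {"name": "servo_tool", "arguments": {"motion": [{"travel":[0.09,-0.05,0.05],"rot":[0,0,0]},{"travel":[0,0,0.1],"rot":[0,0,0]},{"travel":[0,0,0.1],"rot":[0,0,0]},{"travel":[0,0,0.04],"rot":[0,0,0]},{"travel":[0,0,0],"rot":[0,0,0]}]}}

```text
time: 1.6
position: [0.4905, -0.2454, 0.0109]
tool_rot: [0.992, 0.129, -0.004, -0.003]
contact_force: [-0.6, 0.3, -0.3]
width: 0.004
```

```bash
python3 -c "
from h import *
tool();block(save='pics/t1.png')"
```

```text
t 1.6 F mm [-236.7  -91.4] z 10.9 yaw err -0.01 tilt [-0.0078  0.0049] force [-0.6  0.3 -0.3]
blocks F (x,y,u-angle,w,l): [(-331.6, -390.7, 95.0, 97.2, 137.5), (-212.3, -150.3, 37.5, 62.7, 148.9), (-156.1, -9.3, 21.1, 98.0, 137.1), (256.0, -560.4, 80.4, 106.5, 183.3)]
```

>>> {"name": "servo_tool", "arguments": {"motion": [{"travel":[0.022,-0.008,0],"rot":[0,0,0]},{"travel":[0.02,-0.008,0],"rot":[0,0,0]},{"travel":[0.02,-0.008,0],"rot":[0,0,0]},{"travel":[0.02,-0.01,0],"rot":[0,0,0]},{"travel":[0.02,-0.011,0],"rot":[0,0,0]}]}}

```text
time: 2.15
position: [0.5297, -0.2214, 0.0174]
tool_rot: [0.992, 0.129, 0.001, 0.003]
contact_force: [-2.0, -5.1, 2.5]
width: 0.002
```

```bash
python3 -c "
from h import *
tool();block(save='pics/t2.png')"
```

```text
t 2.15 F mm [-192.7  -78.3] z 17.4 yaw err -0.03 tilt [ 0.0023 -0.0052] force [-2.  -5.1  2.5]
blocks F (x,y,u-angle,w,l): [(-331.2, -391.3, 95.0, 96.4, 136.0), (-135.8, 8.4, 27.1, 99.0, 116.2), (256.9, -555.9, 80.8, 107.6, 187.8)]
```

>>> {"name": "servo_tool", "arguments": {"motion": [{"travel":[0.02,-0.011,0.005],"rot":[0,0,0]},{"travel":[0.02,-0.012,0],"rot":[0,0,0]},{"travel":[0.019,-0.013,0],"rot":[0,0,0]},{"travel":[0.018,-0.014,0],"rot":[0,0,0]},{"travel":[0.0,0,0],"rot":[0,0,0]}]}}

```text
time: 2.7
position: [0.5543, -0.1919, 0.0143]
tool_rot: [0.992, 0.129, 0.001, 0.0]
contact_force: [-0.1, 0.2, 0.3]
width: -0.002
```

```bash
python3 -c "
from h import *
tool();block(save='pics/t3.png')"
```

```text
t 2.7 F mm [-161.4  -56. ] z 14.3 yaw err 0.03 tilt [ 0.0021 -0.0004] force [-0.1  0.2  0.3]
blocks F (x,y,u-angle,w,l): [(-331.2, -390.8, 95.0, 96.4, 136.9), (-109.9, 42.7, 38.4, 98.4, 98.7), (258.0, -555.7, 80.5, 109.5, 178.4)]
```

View pics/t3.png

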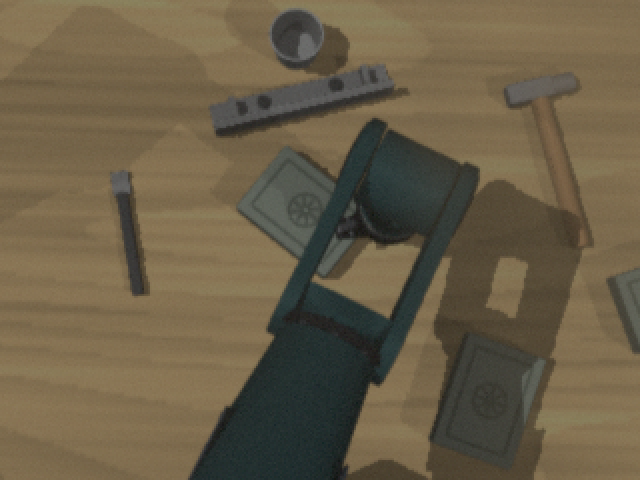

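The block has turned to about 39°, and its roundel is at crop (305,209). Its centre is near F(-125,28), so it has drifted left. Next I'll push its rear-left face near the robot-side corner, which turns it further and brings it back right.

>>> {"name": "servo_tool", "arguments": {"motion": [{"travel":[-0.02,0.015,0],"rot":[0,0,0]},{"travel":[-0.01,0.01,-0.12],"rot":[0,0,0]},{"travel":[-0.03,-0.08,-0.05],"rot":[0,0,0]},{"travel":[-0.04,-0.11,0],"rot":[0,0,0]},{"travel":[-0.04,-0.11,0],"rot":[0,0,0]}]}}

```text
time: 3.25
position: [0.4701, -0.1002, 0.0823]
tool_rot: [0.992, 0.128, 0.001, 0.0]
contact_force: [0.1, 0.4, 0.4]
width: -0.002
```

```bash
python3 -c "
from h import *
tool();block(save='pics/t4.png')"
```

```text
t 3.25 F mm [-219.3   54.1] z 82.3 yaw err -0.15 tilt [ 0.0021 -0.0001] force [0.1 0.4 0.4]
blocks F (x,y,u-angle,w,l): [(-331.3, -390.8, 95.2, 96.3, 136.6), (-97.7, 20.7, 69.6, 81.5, 153.6), (254.5, -562.8, 80.5, 104.6, 178.2)]
```

>>> {"name": "servo_tool", "arguments": {"motion": [{"travel":[-0.012,-0.012,0.06],"rot":[0,0,0]},{"travel":[0,0,0.08],"rot":[0,0,0]},{"travel":[0,0,0.032],"rot":[0,0,0]},{"travel":[0,0,0],"rot":[0,0,0]}]}}

```text
time: 3.7
position: [0.4627, -0.0966, 0.0102]
tool_rot: [0.992, 0.128, -0.003, -0.001]
contact_force: [-1.0, 0.1, -0.1]
width: -0.001
```

```bash
python3 -c "
from h import *
tool();block(save='pics/t5.png')"
```

```text
t 3.7 F mm [-225.6   59.5] z 10.2 yaw err -0.06 tilt [-0.0055  0.0019] force [-1.   0.1 -0.1]
blocks F (x,y,u-angle,w,l): [(-404.8, -142.3, 147.6, 70.3, 135.6), (-331.0, -391.5, 96.0, 96.9, 134.9), (-124.4, 30.5, 38.1, 97.0, 137.0), (255.7, -562.6, 80.6, 106.9, 172.2)]
```

View pics/t5.png

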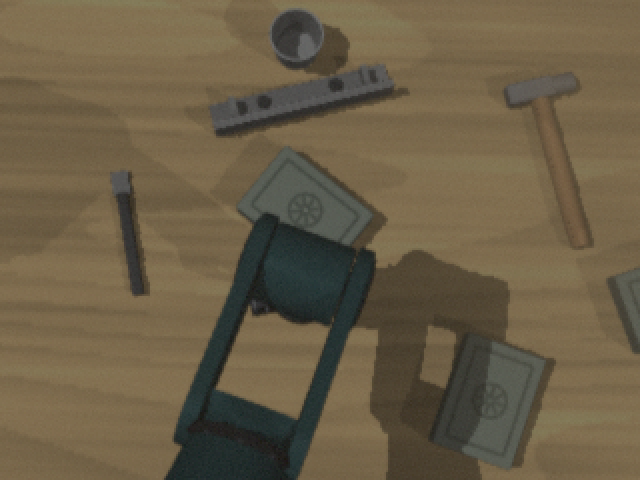

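The block is confirmed at F(-124,30), 38°, with its roundel at crop (305,209). The finger is just left of its near corner, so I'll push rightwards and forwards.

>>> {"name": "servo_tool", "arguments": {"motion": [{"travel":[0.016,0.02,0],"rot":[0,0,0]},{"travel":[0.016,0.02,-0.006],"rot":[0,0,0]},{"travel":[0.016,0.019,0],"rot":[0,0,0]},{"travel":[0.017,0.018,0],"rot":[0,0,0]},{"travel":[0.018,0.017,0],"rot":[0,0,0]}]}}

```text
time: 4.25
position: [0.5069, -0.1257, 0.0151]
tool_rot: [0.992, 0.128, -0.001, 0.0]
contact_force: [-4.7, -0.3, 2.1]
width: -0.002
```

```bash
python3 -c "
from h import *
tool();block()"
```

```text
t 4.25 F mm [-190.2   20.1] z 15.1 yaw err -0.05 tilt [-0.001  -0.0005] force [-4.7 -0.3  2.1]
blocks F (x,y,u-angle,w,l): [(-409.4, -148.6, 146.7, 54.8, 135.2), (-331.0, -391.4, 95.3, 97.3, 135.3), (256.0, -561.0, 77.2, 112.2, 172.1)]
```

>>> {"name": "servo_tool", "arguments": {"motion": [{"travel":[0.019,0.016,0],"rot":[0,0,0]},{"travel":[0.02,0.015,0],"rot":[0,0,0]},{"travel":[0.02,0.014,0],"rot":[0,0,0]},{"travel":[0,0,0],"rot":[0,0,0]}]}}

```text
time: 4.7
position: [0.5361, -0.1367, 0.0151]
tool_rot: [0.992, 0.128, 0.002, 0.0]
contact_force: [0.8, -0.8, 0.2]
width: -0.001
```

```bash
python3 -c "
from h import *
tool();block(save='pics/t6.png')"
```

```text
t 4.7 F mm [-164.9    2. ] z 15.1 yaw err -0.04 tilt [ 0.0032 -0.0004] force [ 0.8 -0.8  0.2]
blocks F (x,y,u-angle,w,l): [(-331.2, -391.3, 95.0, 96.5, 135.9), (257.1, -561.5, 79.1, 106.9, 176.4)]
```

View pics/t6.png

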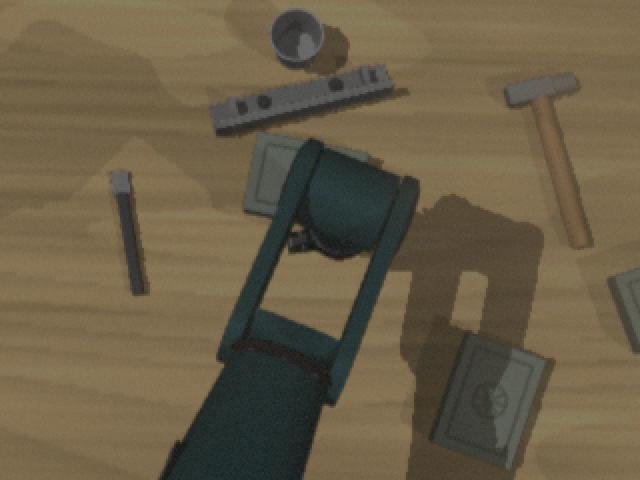

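The block has turned to roughly 64°, with its front edge running from crop (262,133) to (368,155). I'll back off and measure.

>>> {"name": "servo_tool", "arguments": {"motion": [{"travel":[-0.05,0,0],"rot":[0,0,0]},{"travel":[-0.1,0,-0.05],"rot":[0,0,0]},{"travel":[-0.1,0,0],"rot":[0,0,0]},{"travel":[0,0,0],"rot":[0,0,0]}]}}

```text
time: 5.15
position: [0.4341, -0.1616, 0.0346]
tool_rot: [0.992, 0.127, -0.001, -0.0]
contact_force: [0.0, 0.4, -0.6]
width: -0.003
```

```bash
python3 -c "
from h import *
tool();block(save='pics/t7.png')"
```

```text
t 5.15 F mm [-269.9    4. ] z 34.6 yaw err -0.15 tilt [-0.0011  0.0002] force [ 0.   0.4 -0.6]
blocks F (x,y,u-angle,w,l): [(-331.2, -391.0, 95.0, 96.4, 135.4), (-89.1, 21.7, 65.4, 98.0, 136.7), (248.9, -576.3, 74.6, 111.2, 217.4)]
```

>>> {"name": "servo_tool", "arguments": {"motion": [{"travel":[0.11,-0.005,0.025],"rot":[0,0,0]},{"travel":[0.1,0,0.025],"rot":[0,0,0]},{"travel":[0.03,0,0],"rot":[0,0,0]},{"travel":[0.025,0.006,0],"rot":[0,0,0]},{"travel":[0.025,0.01,0],"rot":[0,0,0]}]}}

```text
time: 5.7
position: [0.5498, -0.1362, 0.0143]
tool_rot: [0.992, 0.129, -0.002, -0.0]
contact_force: [-4.1, -1.0, -0.6]
width: -0.003
```

>>> {"name": "servo_tool", "arguments": {"motion": [{"travel":[0.022,0.008,0],"rot":[0,0,0]},{"travel":[0.022,0.006,0],"rot":[0,0,0]},{"travel":[0.022,0.004,0],"rot":[0,0,0]},{"travel":[0,0,0],"rot":[0,0,0]}]}}

```text
time: 6.1
position: [0.5797, -0.1368, 0.0155]
tool_rot: [0.992, 0.128, 0.002, 0.0]
contact_force: [0.0, 1.2, 0.1]
width: -0.0
```

>>> {"name": "servo_tool", "arguments": {"motion": [{"travel":[-0.05,0,0],"rot":[0,0,0]},{"travel":[-0.1,0,-0.03],"rot":[0,0,0]},{"travel":[-0.12,0,0],"rot":[0,0,0]},{"travel":[-0.05,0,0],"rot":[0,0,0]}], "gripper": 0}}

```text
time: 6.5
position: [0.4523, -0.1693, 0.0276]
tool_rot: [0.992, 0.128, 0.001, 0.0]
contact_force: [-1.1, -0.0, 0.5]
width: 0.678
```

```bash
python3 -c "
from h import *
tool();block(save='pics/t8.png')"
```

```text
t 6.5 F mm [-254.2   -8.1] z 27.6 yaw err -0.09 tilt [0.0017 0.    ] force [-1.1 -0.   0.5]
blocks F (x,y,u-angle,w,l): [(-330.8, -391.9, 95.0, 95.8, 135.4), (-58.8, 24.6, 83.4, 99.2, 136.3), (255.7, -562.5, 80.6, 106.9, 175.6)]
```

>>> {"name": "servo_tool", "arguments": {"motion": [{"travel":[0.06,-0.05,0.03],"rot":[0,0,0]},{"travel":[0.1,0,0.02],"rot":[0,0,0]},{"travel":[0.1,0,0],"rot":[0,0,0]},{"travel":[0.03,0,0],"rot":[0,0,0]},{"travel":[0,0,0],"rot":[0,0,0]}]}}

```text
time: 7.05
position: [0.5639, -0.1196, 0.0077]
tool_rot: [0.992, 0.129, 0.002, 0.0]
contact_force: [0.8, -0.3, -0.1]
width: 0.999
```

>>> {"name": "servo_tool", "arguments": {"motion": [{"travel":[0.012,0,0],"rot":[0,0,0]},{"travel":[0.012,0,0],"rot":[0,0,0]},{"travel":[0.012,0,0],"rot":[0,0,0]},{"travel":[0.01,0,0],"rot":[0,0,0]}]}}

```text
time: 7.45
position: [0.578, -0.1167, 0.007]
tool_rot: [0.992, 0.128, -0.001, 0.001]
contact_force: [-3.4, -3.0, 2.8]
width: 1.0
```

```bash
python3 -c "
from h import *
tool();block(save='pics/t9.png')"
```

```text
t 7.45 F mm [-119.2   10.6] z 7.0 yaw err -0.1 tilt [-0.002  -0.0015] force [-3.4 -3.   2.8]
blocks F (x,y,u-angle,w,l): [(-409.3, -153.3, 165.6, 72.4, 139.5), (-331.0, -390.7, 95.6, 96.9, 136.7), (248.3, -555.2, 68.6, 115.2, 186.6)]
```

>>> {"name": "servo_tool", "arguments": {"motion": [{"travel":[0.01,0,0],"rot":[0,0,0]},{"travel":[0.008,0,0],"rot":[0,0,0]}]}}

```text
time: 7.7
position: [0.5858, -0.1143, 0.0068]
tool_rot: [0.992, 0.128, -0.0, 0.0]
contact_force: [-4.7, -3.2, 1.3]
width: 1.003
```

>>> {"name": "servo_tool", "arguments": {"motion": [{"travel":[0.005,0,0],"rot":[0,0,0]},{"travel":[0.005,0,0],"rot":[0,0,0]}]}}

```text
time: 7.9
position: [0.5859, -0.1144, 0.0068]
tool_rot: [0.992, 0.129, -0.005, 0.001]
contact_force: [-16.9, -7.7, 11.0]
width: 1.0
```

>>> {"name": "servo_tool", "arguments": {"motion": [{"travel":[0.004,0,0],"rot":[0,0,0]},{"travel":[0,0,0],"rot":[0,0,0]}]}}

```text
time: 8.1
position: [0.5859, -0.1145, 0.0068]
tool_rot: [0.992, 0.13, -0.007, 0.001]
contact_force: [-18.8, -8.3, 11.1]
width: 1.002
```

Stalled against the fence at about 20 N. I'll retreat and check.

>>> {"name": "servo_tool", "arguments": {"motion": [{"travel":[-0.03,0,0],"rot":[0,0,0]},{"travel":[-0.1,0,0],"rot":[0,0,0]},{"travel":[-0.11,0,-0.04],"rot":[0,0,0]},{"travel":[-0.12,0,0],"rot":[0,0,0]},{"travel":[-0.05,0,0],"rot":[0,0,0]}]}}

```text
time: 8.6
position: [0.4306, -0.1537, 0.0229]
tool_rot: [0.992, 0.128, 0.001, -0.0]
contact_force: [-0.5, -0.0, 0.9]
width: 1.005
```

```bash
python3 -c "
from h import *
import cv2
tool();block()
im=grab_frame('top')[145:245,240:375,::-1]; cv2.imwrite('pics/c9.png',cv2.resize(im,None,fx=5.9,fy=5.9,interpolation=cv2.INTER_CUBIC))"
```

```text
t 8.6 F mm [-271.2   12.5] z 22.9 yaw err -0.07 tilt [0.0009 0.0009] force [-0.5 -0.   0.9]
blocks F (x,y,u-angle,w,l): [(-331.0, -391.9, 94.8, 96.6, 133.9), (-51.2, 27.7, 90.1, 100.7, 136.8), (255.7, -561.7, 80.7, 106.9, 170.2)]
```

View pics/c9.png

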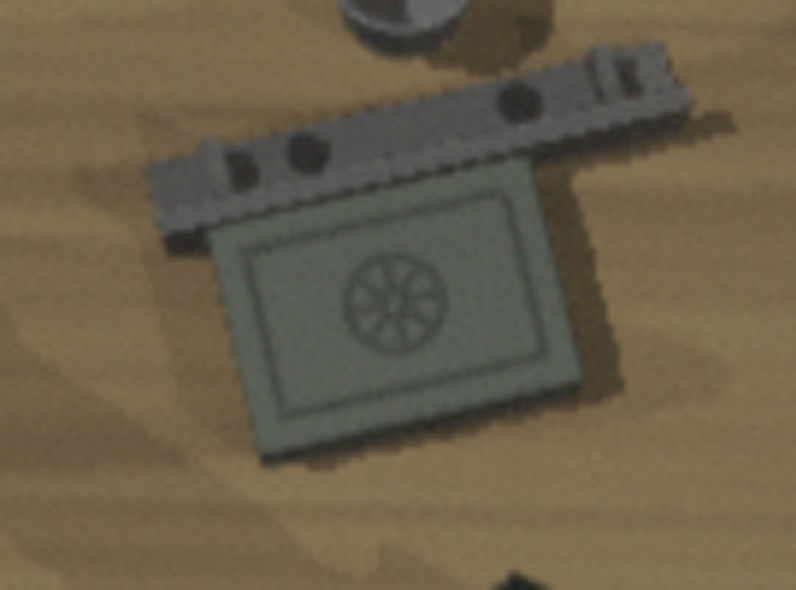

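The block's front edge runs from crop (210,235) to (530,160) at slope -0.234, against -0.233 for the fence edge. No gap shows, and the left end sits about 17 mm inside the fence's end. The robot is clear, so I'll hand in.

```bash
python3 -c "
from rig import *
print(hand_in())"
```

```text
the job is handed in; nothing more can be done
None
```

I turned the leftmost block about 69° with three single-finger corner pushes. I then pressed it square against the fence with the open fingers until it stalled at about 20 N, and handed the job in at about 8.7 s. No verdict was given.

The last top-camera check, after backing the arm about 150 mm clear, gave these values in the fence frame:

| Check | Measured | Allowed |
|---|---|---|
| Block centre from the fence face | 51.2 mm | 45 to 54.5 mm |
| Block centre along the fence | +27.7 mm | within ±45 mm |
| Angle between block and fence | about 0.1° | 2.6° |

- **Accuracy:** the camera calibration is good to about 2 mm and my fence position was read from the same camera. The face distance is inside its limit by only about 3 mm.
- **Flatness:** in the enlarged picture the block's front edge and the fence edge had matching slopes, with no gap visible.
- **Bystanders:** the hammer, chisel and tin were never approached and showed no movement in the mid-job pictures. The final close-up showed only part of the tin, so I did not recheck the hammer and chisel at the end.
- **Failed checks:** none failed. While the arm hid the block, the automatic detection was unusable, so I discarded those readings and measured again after retreating.

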